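# Spin the index disc and brake it on the pointer

## Task

Check that the index disc runs freely and park it: with a fingertip, flick its small upright knob so that the disc spins by itself, either way round, and let the knob run freely past the pointer at least once. When the knob comes round to the pointer again (that time or a later one), brake the disc by pressing a fingertip lightly on its flat face, so that it stops with the knob at the pointer in one go, not somewhere else; do not catch it by the knob. Then take the finger away; leave the things standing round it where they are.

Things in the scene. Friction and masses are not known exactly. Their poses are not given: they have to be found in the camera images.
- stand: index table: grey round foot (152 mm across) fixed to the bench, with a bearing column and, on one side, a low bracket with a dark upright that carries the pointer. Origin on the bench, on the disc's axis; z up; +x points from the disc's axis to the pointer; it may face any way. The bracket is 26 mm wide, reaches 120 mm from the axis, and its top is 53 mm above the bench
- disc (a joint): turn of the disc on its upright axis, rad, growing counter-clockwise seen from above, without stops, counting whole turns; the knob is at the pointer at 0, 6.283, 12.566, -6.283 and so on; starts between 0.9 and 5.4. Free bearing: the speed v falls by about 0.08 v + 0.08 rad/s each second (from 2.5 rad/s about two turns, 15 s). A light press (a few N) on the face stops it at once
- knob: the knob: a plain upright black stud on the disc's face, 14 mm across (17 at its foot), 24 mm high, its top 68 mm above the bench; it can turn idly on its own pin. Origin at the centre of its foot, on the face (44 mm above the bench), 78 mm from the disc's axis; it goes round with the disc
- centre (a point): point on the disc's axis at the height of its flat face, 44 mm above the bench. The aluminium disc is 190 mm across, 12 mm thick, about 0.9 kg, with a low hub cap (24 mm across, 6 mm high) in the middle and fine lines near the rim
- park (a point): point on the disc's face height, on the knob's circle (78 mm from the axis), right in front of the pointer: the knob is parked when it stands over this point
- pointer_tip (a point): tip of the dark pointer, which points at the disc's axis from outside the rim, 98.5 mm from the axis, 49.5 mm above the bench. The pointer is 6 mm high and does not move
- lens_can: bystander: black can, 40 mm across, 52 mm high, standing to the left of the disc, beyond the keyboard; origin at the centre of its underside
- objective: bystander: metal microscope objective, 26 mm across, 38 mm high, standing to the right of the disc; origin at the centre of its underside
- specimen: bystander: round mounted specimen, 30 mm across, 19 mm high, behind and to the left of the disc; origin at the centre of its underside
- die_plug: bystander: round steel plug, 29 mm across, 30 mm high, to the right of the disc, nearer the robot than the objective; origin at the centre of its underside

How it is judged:
On the way, in this order (a step that is already met when the one before it is completed fails the run):
1. the disc spins by itself, untouched, at more than 0.6 rad/s, its knob having passed the pointer and gone half a turn beyond it (contact force between the fingers and disc below 0.05 N and ((value of joint disc above 9.425 rad and velocity of joint disc above 0.6 rad/s) or (value of joint disc below -3.1416 rad and velocity of joint disc below -0.6 rad/s))), for 0.2 s.
2. a finger presses on the disc while the knob is at the pointer (within 40 mm) (contact force between the fingers and disc above 0.3 N and horizontal distance between knob and park below 0.04 m), for 0.05 s.
At the end, for the whole second after the job is handed in: The disc is at rest with the centre of its knob within 16 mm (about 12 degrees) of the place in front of the pointer (horizontal distance between knob and park below 0.016 m and velocity of joint disc between -0.03 and 0.03 rad/s); the robot touches nothing.
It fails at once if after its free run (half a turn past the pointer) the disc comes to rest with the knob more than 40 mm from the pointer's place ((value of joint disc above 9.425 rad or value of joint disc below -3.1416 rad) and velocity of joint disc between -0.02 and 0.02 rad/s and horizontal distance between knob and park above 0.04 m).
It fails at once if the running disc is caught by its knob (knob touched after it has gone half a turn past the pointer) ((value of joint disc above 9.425 rad or value of joint disc below -3.1416 rad) and contact force between the arm and knob above 0.2 N).
It fails at once if the disc is pressed or struck with more than 40 N (contact force between the arm and disc above 40 N).
It fails at once if a bystander is moved by more than 15 mm (distance of any of lens_can, objective, specimen, die_plug from where it was at the start of the episode above 0.015 m).
It also fails if it takes over 64 s, if anything falls off the work surface, if the arm or the gripper's body presses on something with over 40 N, if the wrist force passes 120 N, or if a joint passes its speed limit or range.

## Robot

A 6-joint arm with a two-finger parallel gripper is mounted at the origin on a cart in front of the work surface, level with it; the furniture and walls round the work are solid. World frame = base frame: x ahead of the robot, y to its left, z up, the work surface at z = 0. Lengths are in m, angles in rad, forces in N, time in s.
With the tool pointing down it reaches from about 0.375 to 0.925 m from the base axis. Payload 5.7 kg.
Tool frame: the origin (TCP) lies midway between the tips of the shut fingers; the grasp point (between the pads) lies 19 mm behind it (tcp_to_grasp is the distance from the TCP to the grasp point, in m); z points along the fingers, y is the line along which they close (so a half turn about z gives the same grasp; the last joint's range is limited). The gripper opens to 88 mm and grips with 3 to 60 N. Pads are 20 mm wide; open, the fingers measure 115 mm over their backs; the gripper's body (75 mm by 178 mm) begins 61 mm behind the grasp point.
Start: joints at [1.18, 0.359, 1.51, -0, 1.272, -0.115], TCP at [0.163, 0.577, 0.223] pointing down, gripper open.
Joint ranges: [-2.97, 2.97], [-1.01, 2.36], [0.21, 2.38], [-0.96, 4.11], [0.2, 2.71], [-2.98, 2.98]. Speed limits (rad/s): [2.39, 2.39, 3.14, 3.14, 3.14, 3.14].

## Interface

Orientations are given as a rotation vector (axis times angle).
In Python, from workcell import * gives the robot as it stands. The module is installed in compiled form; this text tells all that it offers.
- The arm moves only by the tool carry_out, never from a script. Its arguments are lists of equal length, an entry for each row: "delta_pos": the shift along the tool's x, y, z in m, a list of three; "delta_rot": the turn, a rotation vector about the tool's x, y, z in rad, a list of three. In form: {"delta_pos": [[dx, dy, dz], ...], "delta_rot": [[rx, ry, rz], ...]}. A call has 1 to 5 rows; each row shifts and turns the commanded pose from where the row before left it, along the tool's axes as they then stand; what a row does not reach is not made up. A row lasts 1/8 s, in which the tool goes at most 62.5 mm and 10.7 degrees, less where a joint would pass 70% of its speed; a pose out of reach is approached as far as the arm can. A call is refused whole if a number of a shift passes 0.0625 or a number of a turn 0.188, either way. A call with a gripper value outside its range is refused whole. "fingers" is the closure, from 0 (fully open) to 1 (shut), set as the call begins (left out, the last holds). The fingers move at their own pace and stop on an object; "grip_force" is the grip in N (left out, the last holds). Time passes only in rows, so rows that do not move let the fingers close. It gives the time, the measured TCP pose, the force, the opening and the grip force at its end, in the units of the state.
- sense(): the state, without advancing time (a new reading comes with each control period).
- snapshot(name): name is "side" or "top"; returns (picture, depth): 420x560x3 uint8, red, green, blue; 420x560 float32, m along the optical axis (not along the pixel's ray), 0 where there is no reading.
- calibration(name): a dict with "intrinsics" (3x3 intrinsics, pixels), "rvec" (rotation vector, rad) and "tvec" (3), from world to camera coordinates, as OpenCV has them. Camera axes: x right, y down, z forward; pixel columns grow to the right and rows downward; lengths in m; the calibration is good to about 2 mm. A picture is of the moment at which its call begins. calibration takes no time and is no camera call.
- sign_off(): hands the job in; it is judged then, once.
Trained networks look in the newest picture that a camera, given by its name, has taken for a name from the list of things; names that differ only in an ending like _2 or _b are one class to them, and where a whole thing is asked for, a point or a joint stands for the part that bears it (a point fixed in the world has none). Each returns a list of dicts, best first, with "score" (0 to 1); they miss things now and then, are a little off and sometimes report something else, mostly with a low value. They report only what shows in the picture. A call takes as long as a camera call.
- cut_out(camera, thing): "pixels" (420x560 bool, what is visible of it) and "extent" ([centre column, centre row, width, height] in pixels, round what is visible of it).
- place_of(camera, thing): "pixel" ([column, row] in pixels: a listed point, or the origin of a listed thing).
The state is a dict: "time": time; "joint_positions": joint angles; "qd": joint speeds; "joint_torque": joint torques, N m; "eef_pos": TCP position; "tool_rot": TCP orientation; "wrist_force": force on the tool from outside, world axes, zero at the start; "ft_torque": the same for the moment, N m; "width": opening from 0.0 (shut) to 1.0 (fully open); "grip_force": force on a finger pad.
Only numpy, scipy, OpenCV 4.12 (cv2) and the standard library are available. Lean on these libraries where they do the work, as an engineer would, in place of code of your own. Each camera call takes 0.05 s, during which the arm holds its last target. There are 200 camera calls.

## Working session

There is one attempt and no reset: what is moved stays moved. The work goes in short steps, Python scripts to look and compute and a tool call to move; the robot and the scene stay as the last step left them, time stands still between calls to the robot, and variables do not carry over. Pictures are saved under pics/ and viewed, at most 10 in all, crops included, and the job is handed in when it is done.

Besides the shell and the picture viewer there is one more tool, called after "Request:" by a JSON object that holds its "fn" and its "kwargs", one argument or row to a line. carry_out: Moves the arm, as the interface text tells. Its arguments: {"type":"object","properties":{"delta_pos":{"type":"array","items":{"type":"array","items":{"type":"number"}}},"delta_rot":{"type":"array","items":{"type":"array","items":{"type":"number"}}},"fingers":{"type":"number"},"grip_force":{"type":"number"}},"required":["delta_pos","delta_rot"]}

```bash
mkdir -p pics; cat > h.py <<'E'
from workcell import *
import numpy as np, cv2
def ray_z(cam,px,z):
    c=calibration(cam);K=np.array(c["intrinsics"]);R=cv2.Rodrigues(np.array(c["rvec"],float))[0];t=np.array(c["tvec"],float).ravel()
    d=R.T@np.linalg.inv(K)@np.array([px[0],px[1],1.]);o=-R.T@t
    return o+d*(z-o[2])/d[2]
def save(cam,name):
    p,d=snapshot(cam);cv2.imwrite(f"pics/{name}.png",p[:,:,::-1]);return p,d
Z={"centre":.044,"park":.044,"pointer_tip":.0495,"knob":.044,"stand":0,"lens_can":0,"objective":0,"specimen":0,"die_plug":0}
E
python3 - <<'E'
from h import *
save("top","t0");save("side","s0")
for cam in("top","side"):
  for n,z in Z.items():
    r=place_of(cam,n)
    for q in r[:2]: print(cam,n,round(q["score"],2),np.round(q["pixel"],1),np.round(ray_z(cam,q["pixel"],z),4))
s=sense();print(s)
E
```

```text
top centre 0.88 [280.8 222.9] [ 0.5321 -0.044   0.044 ]
top park 0.65 [279.9 227.1] [ 0.5207 -0.0416  0.044 ]
top park 0.58 [304.4 237.1] [ 0.4938 -0.1066  0.044 ]
top pointer_tip 0.67 [312.9 241.1] [ 0.4822 -0.1285  0.0495]
top pointer_tip 0.51 [193.9 186.8] [0.6305 0.1913 0.0495]
top knob 0.49 [252.5 218.4] [0.5443 0.0317 0.044 ]
top stand 0.68 [278.8 226.9] [ 0.5299 -0.0383  0.    ]
top objective 0.43 [384.3 220.5] [ 0.5482 -0.3299  0.    ]
top die_plug 0.7 [377.1 264.9] [ 0.4254 -0.3045  0.    ]
side centre 0.83 [276.1 219.5] [ 0.5225 -0.0604  0.044 ]
side centre 0.68 [317.2 293.5] [ 0.5297 -0.4023  0.044 ]
side park 0.97 [268.5 231.5] [ 0.4938 -0.1265  0.044 ]
side park 0.43 [278.8 205.1] [0.5464 0.0337 0.044 ]
side pointer_tip 0.77 [264.9 230.9] [ 0.4847 -0.1346  0.0495]
side pointer_tip 0.36 [316.8 294.7] [ 0.5256 -0.4151  0.0495]
side knob 0.61 [281.6 205.6] [0.5525 0.0288 0.044 ]
side knob 0.5 [319.6 293.2] [ 0.5339 -0.4021  0.044 ]
side stand 0.61 [279.6 234.9] [ 0.5326 -0.0492  0.    ]
side lens_can 0.79 [269.8 199.2] [ 0.5526  0.2062 -0.    ]
side objective 0.79 [318.7 29
[... 189 characters left out ...]
0.3178  0.    ]
{'time': 1.0, 'joint_positions': array([ 1.17990890e+00,  3.58792363e-01,  1.51040967e+00,  1.43637723e-05,
        1.27250355e+00, -1.15091786e-01]), 'qd': array([-0.00136093,  0.0002553 , -0.00334982,  0.00111499, -0.00299165,
       -0.00132446]), 'joint_torque': array([-7.19615418e-04, -5.15333891e+01, -2.71135497e+01,  6.74606510e-02,
        2.45536835e-02, -1.36451123e-05]), 'eef_pos': array([0.16337059, 0.57729073, 0.22262364]), 'tool_rot': array([-4.31847937e-01, -3.11172792e+00,  1.66340834e-04]), 'wrist_force': array([-0.5260185 ,  1.24071176, -0.64719168]), 'ft_torque': array([ 0.02017929,  0.02115417, -0.04489744]), 'grip_force': 0.0, 'width': 0.9987300062190033}
```

```bash
python3 - <<'E'
import cv2
a=cv2.imread("pics/t0.png");cv2.imwrite("pics/t0c.png",cv2.resize(a[150:300,160:420],None,fx=3,fy=3,interpolation=cv2.INTER_CUBIC))
E
```

```text
(no output)
```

View pics/t0c.png

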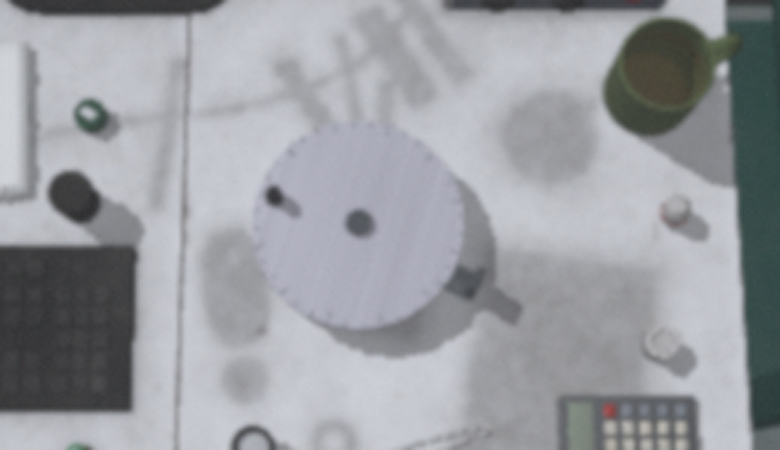

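View pics/s0.png

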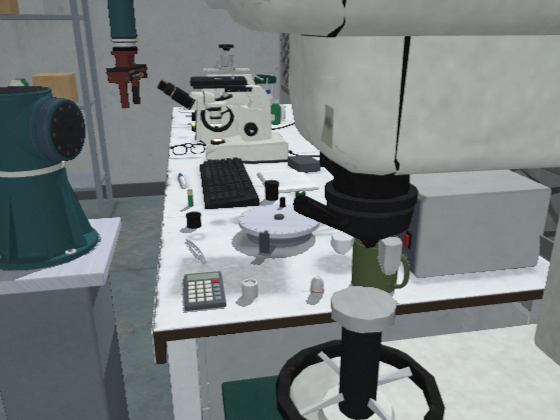

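The top view shows the disc centre near px (279.5, 225), the knob top near (251, 215) and the pointer upright near (315, 243), which is on the robot side to the right. The surroundings are clear. Next I refine with depth.

```bash
cat >> h.py <<'E'
def cloud(cam,d):
    c=calibration(cam);K=np.array(c["intrinsics"]);R=cv2.Rodrigues(np.array(c["rvec"],float))[0];t=np.array(c["tvec"],float).ravel()
    v,u=np.mgrid[:d.shape[0],:d.shape[1]]
    P=np.stack([(u-K[0,2])/K[0,0]*d,(v-K[1,2])/K[1,1]*d,d],-1)
    return (P-t)@R
E
python3 - <<'E'
from h import *
p,d=snapshot("top");W=cloud("top",d)
near=(np.hypot(W[...,0]-.53,W[...,1]+.042)<.14)&(d>0)
m=near&(W[...,2]>.034)&(W[...,2]<.054)
m=cv2.morphologyEx(m.astype(np.uint8),cv2.MORPH_CLOSE,np.ones((5,5)))
cs=max(cv2.findContours(m,0,2)[0],key=cv2.contourArea)
print(m.sum(),cv2.minEnclosingCircle(cs),cv2.fitEllipse(cs),np.median(W[m>0][:,2]))
for s in cut_out("top","disc")[:1]:
    mm=s["pixels"].astype(np.uint8);c=max(cv2.findContours(mm,0,2)[0],key=cv2.contourArea);e=cv2.fitEllipse(cv2.convexHull(c));print(s["score"],e,ray_z("top",e[0],.044))
# bright/brown: colour ellipse centre
hi=near&(W[...,2]>.058);print("knob?",hi.sum(),W[hi].mean(0) if hi.any() else 0)
g=p.astype(int).max(2); dark=(np.hypot(W[...,0]-.53,W[...,1]+.042)<.13)&(g<95)
n,l,st,ce=cv2.connectedComponentsWithStats(dark.astype(np.uint8))
for i in range(1,n):
    if st[i,4]>5: print(st[i],ce[i],ray_z("top",ce[i],.06))
K=calibration("top");print(K["intrinsics"],K["tvec"],K["rvec"])
import numpy as np
print(cv2.Rodrigues(sense()["tool_rot"])[0].round(3))
E
```

```text
3935 ((282.5786437988281, 227.78932189941406), 40.02885437011719) ((280.15496826171875, 225.89227294921875), (67.52316284179688, 75.75038146972656), 110.60234069824219) 0.04309005384608611
0.71 ((278.38922119140625, 225.1504669189453), (68.93655395507812, 70.49504089355469), 73.72437286376953) [ 0.5260016  -0.03760235  0.044     ]
knob? 22 [0.55076409 0.03661247 0.06512499]
[249 213   5   5  20] [251.1 215.1] [0.54980228 0.03441006 0.06      ]
[313 241   8   9  41] [316.31707317 244.14634146] [ 0.47247105 -0.13663583  0.06      ]
[[457.82176809   0.         280.95271537]
 [  0.         457.82176809 212.08069568]
 [  0.           0.           1.        ]] [-0.04517362  0.55721522  1.14430768] [ 2.10042089 -2.09777038  0.23359648]
[[-0.962  0.272 -0.   ]
 [ 0.272  0.962 -0.   ]
 [ 0.    -0.    -1.   ]]
```

Request:
{"fn": "carry_out", "kwargs": {
  "delta_pos": [
    [-0.034, -0.03, 0],
    [-0.034, -0.03, 0],
    [-0.034, -0.03, 0],
    [-0.034, -0.03, 0],
    [-0.034, -0.03, 0]
  ],
  "delta_rot": [
    [0, 0, 0],
    [0, 0, 0],
    [0, 0, 0],
    [0, 0, 0],
    [0, 0, 0]
  ],
  "fingers": 1
}}

```text
time: 1.72
eef_pos: [0.2868, 0.3855, 0.2228]
tool_rot: [0.431, 3.111, 0.001]
wrist_force: [-0.1, 0.2, -0.2]
width: 0.472
grip_force: 0.0
```

Request:
{"fn": "carry_out", "kwargs": {
  "delta_pos": [
    [-0.034, -0.03, 0],
    [-0.034, -0.03, 0],
    [-0.034, -0.03, 0],
    [-0.034, -0.03, 0],
    [-0.034, -0.03, 0]
  ],
  "delta_rot": [
    [0, 0, 0],
    [0, 0, 0],
    [0, 0, 0],
    [0, 0, 0],
    [0, 0, 0]
  ]
}}

```text
time: 2.35
eef_pos: [0.4096, 0.1948, 0.2229]
tool_rot: [0.432, 3.111, 0.0]
wrist_force: [-0.8, 0.1, 0.1]
width: 0.008
grip_force: 0.0
```

Request:
{"fn": "carry_out", "kwargs": {
  "delta_pos": [
    [-0.034, -0.03, 0.01],
    [-0.034, -0.03, 0.02],
    [-0.034, -0.03, 0.02],
    [-0.034, -0.03, 0.03],
    [-0.034, -0.03, 0.03]
  ],
  "delta_rot": [
    [0, 0, 0],
    [0, 0, 0],
    [0, 0, 0],
    [0, 0, 0],
    [0, 0, 0]
  ]
}}

```text
time: 2.98
eef_pos: [0.5327, 0.004, 0.1121]
tool_rot: [0.432, 3.11, 0.0]
wrist_force: [0.4, -0.2, 0.2]
width: 0.003
grip_force: 0.0
```

Request:
{"fn": "carry_out", "kwargs": {
  "delta_pos": [
    [0, 0, 0.03],
    [0, 0, 0.03],
    [0, 0, 0.003],
    [0, 0, 0.001],
    [0, 0, 0]
  ],
  "delta_rot": [
    [0, 0, 0],
    [0, 0, 0],
    [0, 0, 0],
    [0, 0, 0],
    [0, 0, 0]
  ]
}}

```text
time: 3.6
eef_pos: [0.5326, 0.0055, 0.0499]
tool_rot: [0.431, 3.11, -0.0]
wrist_force: [0.3, 0.0, -0.4]
width: 0.006
grip_force: 0.0
```

Request:
{"fn": "carry_out", "kwargs": {
  "delta_pos": [
    [0, 0, 0.001],
    [0, 0, 0.001],
    [0, 0, 0]
  ],
  "delta_rot": [
    [0, 0, 0],
    [0, 0, 0],
    [0, 0, 0]
  ]
}}

```text
time: 3.98
eef_pos: [0.5316, 0.0054, 0.0468]
tool_rot: [0.432, 3.112, -0.0]
wrist_force: [0.3, -0.1, -0.2]
width: 0.008
grip_force: 0.0
```

Request:
{"fn": "carry_out", "kwargs": {
  "delta_pos": [
    [0, 0, 0.001],
    [0, 0, 0],
    [0, 0, 0]
  ],
  "delta_rot": [
    [0, 0, 0],
    [0, 0, 0],
    [0, 0, 0]
  ]
}}

```text
time: 4.35
eef_pos: [0.5315, 0.0054, 0.0456]
tool_rot: [-0.432, -3.112, 0.0]
wrist_force: [0.4, 0.9, 1.0]
width: 0.007
grip_force: 0.0
```

Request:
{"fn": "carry_out", "kwargs": {
  "delta_pos": [
    [0, 0, 0.001],
    [0, 0, 0],
    [0, 0, 0]
  ],
  "delta_rot": [
    [0, 0, 0],
    [0, 0, 0],
    [0, 0, 0]
  ]
}}

```text
time: 4.72
eef_pos: [0.5316, 0.0054, 0.0447]
tool_rot: [-0.432, -3.112, 0.0]
wrist_force: [0.3, 0.1, -0.4]
width: 0.008
grip_force: 0.0
```

Request:
{"fn": "carry_out", "kwargs": {
  "delta_pos": [
    [0, 0, 0.001],
    [0, 0, 0],
    [0, 0, 0]
  ],
  "delta_rot": [
    [0, 0, 0],
    [0, 0, 0],
    [0, 0, 0]
  ]
}}

```text
time: 5.1
eef_pos: [0.5324, 0.0054, 0.0444]
tool_rot: [0.432, 3.11, 0.0]
wrist_force: [-0.5, -1.3, 6.2]
width: 0.003
grip_force: 2.8
```

Request:
{"fn": "carry_out", "kwargs": {
  "delta_pos": [
    [0, 0, 0.001],
    [0, 0, 0],
    [0, 0, 0]
  ],
  "delta_rot": [
    [0, 0, 0],
    [0, 0, 0],
    [0, 0, 0]
  ]
}}

```text
time: 5.48
eef_pos: [0.5333, 0.0053, 0.0443]
tool_rot: [0.432, 3.108, 0.0]
wrist_force: [-0.5, 0.9, 13.4]
width: 0.011
grip_force: 6.6
```

Request:
{"fn": "carry_out", "kwargs": {
  "delta_pos": [
    [0, 0, -0.02],
    [0, 0, -0.025],
    [-0.016, 0.0165, 0],
    [-0.016, 0.0165, 0],
    [0, 0, 0]
  ],
  "delta_rot": [
    [0, 0, 0],
    [0, 0, 0],
    [0, 0, 0],
    [0, 0, 0],
    [0, 0, 0]
  ]
}}

```text
time: 6.1
eef_pos: [0.5727, 0.0289, 0.0878]
tool_rot: [0.43, 3.11, 0.0]
wrist_force: [0.2, -0.4, -0.1]
width: 0.006
grip_force: 0.0
```

```bash
python3 - <<'E'
from h import *
print(sense()["eef_pos"])
p,_=save("top","t1");q,_=save("side","s1")
a=cv2.resize(p[160:290,200:360],None,fx=2.5,fy=2.5);b=cv2.resize(q[150:280,200:360],None,fx=2.5,fy=2.5)
cv2.imwrite("pics/m1.png",np.hstack([a,b])[:,:,::-1])
for s in cut_out("side","knob")[:2]: print(s["score"],s["extent"])
for s in place_of("side","knob")[:2]: print(s["score"],s["pixel"],ray_z("side",s["pixel"],.044))
E
```

```text
[0.57273224 0.02885641 0.08783341]
0.56 [281.1, 201.1, 6.4, 13.2]
0.45 [280.2, 204.1] [0.55115145 0.04021288 0.044     ]
```

View pics/m1.png

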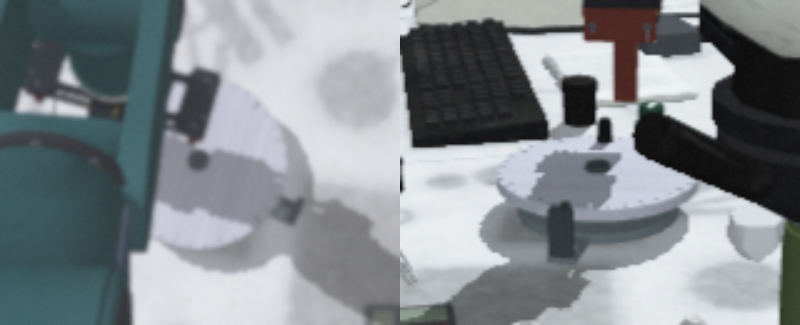

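The top crop shows the pointer and right half of the disc unobstructed. The side crop shows the knob at about px (281, 201), clear of the red finger at about (250+, 190). Next I lower the finger behind the knob and flick.

Request:
{"fn": "carry_out", "kwargs": {
  "delta_pos": [
    [0, 0, 0.018],
    [0, 0, 0.017],
    [0, 0, 0]
  ],
  "delta_rot": [
    [0, 0, 0],
    [0, 0, 0],
    [0, 0, 0]
  ]
}}

```text
time: 6.68
eef_pos: [0.5694, 0.0283, 0.0511]
tool_rot: [-0.432, -3.108, 0.001]
wrist_force: [-0.1, -0.2, 0.5]
width: 0.006
grip_force: 0.0
```

Request:
{"fn": "carry_out", "kwargs": {
  "delta_pos": [
    [0.008, 0, 0],
    [0.014, -0.002, 0],
    [0.021, -0.006, 0],
    [-0.01, 0, -0.03],
    [-0.01, 0, -0.04]
  ],
  "delta_rot": [
    [0, 0, 0],
    [0, 0, 0],
    [0, 0, 0],
    [0, 0, 0],
    [0, 0, 0]
  ]
}}

```text
time: 7.3
eef_pos: [0.5447, 0.0274, 0.1229]
tool_rot: [-0.431, -3.109, 0.0]
wrist_force: [0.5, -0.3, 0.1]
width: 0.008
grip_force: 0.0
```

```bash
cat >> h.py <<'E'
C=np.array([.526,-.039]);PA=np.arctan2(-.0976,-.0535)
def knob(cam):
    """angle of knob beyond pointer [0,2pi) from dark stud on disc, with time and radius"""
    t=sense()["time"];out=[]
    p,d=snapshot(cam)
    for s in place_of(cam,"knob")[:2]:
        w=ray_z(cam,s["pixel"],.044)[:2]-C
        out.append((round(s["score"],2),round(float((np.arctan2(w[1],w[0])-PA)%(2*np.pi)),3),round(float(np.hypot(*w)),4)))
    return t,out,p
E
python3 - <<'E'
from h import *
for i in range(3):
  for c in("side","top"):
    t,o,p=knob(c);print(round(t,3),c,o)
    if i==0: cv2.imwrite(f"pics/k_{c}.png",p[:,:,::-1])
E
```

```text
7.3 side [(0.71, 3.607, 0.1071), (0.5, 5.092, 0.0713)]
7.4 top [(0.6, 5.405, 0.0811)]
7.5 side [(0.48, 5.837, 0.0777)]
7.6 top [(0.56, 6.225, 0.0849)]
7.7 side [(0.61, 0.269, 0.0882)]
7.8 top [(0.43, 0.57, 0.078)]
```

Request:
{"fn": "carry_out", "kwargs": {
  "delta_pos": [
    [0.006, -0.025, 0],
    [0, 0, 0.03],
    [0, 0, 0.03],
    [0, 0, 0.012],
    [0, 0, 0]
  ],
  "delta_rot": [
    [0, 0, 0],
    [0, 0, 0],
    [0, 0, 0],
    [0, 0, 0],
    [0, 0, 0]
  ]
}}

```text
time: 8.52
eef_pos: [0.5339, 0.0047, 0.05]
tool_rot: [-0.432, -3.11, 0.0]
wrist_force: [-0.1, -1.0, -0.2]
width: 0.005
grip_force: 0.0
```

```bash
python3 - <<'E'
from h import *
for i in range(6):
    t,o,p=knob("side");print(round(t,3),o, [ (round(s["score"],2),np.round(s["pixel"],1).tolist()) for s in place_of("side","centre")[:1]])
print(sense()["eef_pos"],sense()["wrist_force"])
for i in range(10):
    t,o,p=knob("side");print(round(t,3),o)
cv2.imwrite("pics/k2.png",p[:,:,::-1])
E
```

```text
8.525 [(0.48, 3.02, 0.0576)] [(0.86, [272.2, 218.0])]
8.675 [(0.58, 3.557, 0.0928)] [(0.77, [273.6, 219.0])]
8.825 [(0.56, 4.27, 0.0637)] [(0.93, [275.0, 215.5])]
8.975 [(0.58, 4.92, 0.0653)] [(0.98, [277.2, 217.2])]
9.125 [(0.57, 5.413, 0.074)] [(0.88, [275.1, 217.8])]
9.275 [(0.7, 0.088, 0.0788), (0.53, 5.871, 0.0784)] [(0.8, [275.2, 218.0])]
[0.53443475 0.00458722 0.05062378] [-0.56133857 -0.23481774  1.05890626]
9.425 [(0.5, 0.207, 0.3656), (0.45, 6.201, 0.0825)]
9.525 [(0.59, 0.275, 0.0854)]
9.625 [(0.48, 0.49, 0.088)]
9.725 [(0.46, 0.741, 0.0954)]
9.825 [(0.59, 1.122, 0.0863)]
9.925 [(0.43, 0.482, 0.0295)]
10.025 [(0.62, 0.109, 0.0961)]
10.125 []
10.225 []
10.325 []
```

View pics/k2.png

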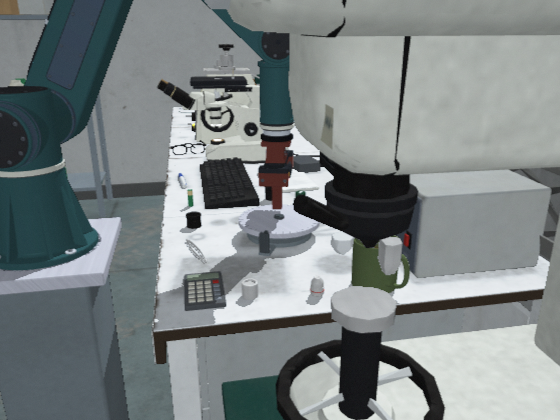

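The side view shows the finger hovering over the disc near px (278, 205), with the knob hidden behind it. The disc runs at about 3.3 rad/s, so I'll track the knob more precisely from the top.

```bash
cat >> h.py <<'E'
uu,vv=np.meshgrid(np.arange(560),np.arange(420))
def grid(z):
    a=ray_z("top",[0,0],z);
    c=calibration("top");K=np.array(c["intrinsics"]);R=cv2.Rodrigues(np.array(c["rvec"],float))[0];t=np.array(c["tvec"],float).ravel()
    D=np.stack([uu,vv,np.ones_like(uu)],-1)@np.linalg.inv(K).T@R;o=-R.T@t
    return (o+D*((z-o[2])/D[...,2])[...,None])[...,:2]
G=grid(.062)-C
RR=np.hypot(G[...,0],G[...,1])
TH=(np.arctan2(G[...,1],G[...,0])-PA)
def fast():
    t=sense()["time"];p,d=snapshot("top")
    m=((RR>.064)&(RR<.092)&(p.max(2)<75)&(np.ptp(p.astype(int),2)<25)).astype(np.uint8)
    n,l,st,ce=cv2.connectedComponentsWithStats(m);o=[]
    for i in range(1,n):
        if 7<=st[i,4]<=40:
            w=G[l==i].mean(0);o.append((int(st[i,4]),round(float((np.arctan2(w[1],w[0])-PA)%(2*np.pi)),3),round(float(np.hypot(*w)),4)))
    return round(t,3),o,p
E
python3 - <<'E'
from h import *
for i in range(24):
    t,o,p=fast();print(t,o)
E
```

```text
10.425 [(9, 2.848, 0.0844), (13, 3.551, 0.0764)]
10.475 [(14, 3.55, 0.076)]
10.525 [(9, 2.872, 0.0865), (14, 3.55, 0.076)]
10.575 [(7, 2.878, 0.088), (14, 3.55, 0.076)]
10.625 [(15, 3.552, 0.0762)]
10.675 [(14, 3.55, 0.076)]
10.725 [(8, 2.878, 0.0867), (15, 3.552, 0.0762)]
10.775 [(14, 3.55, 0.076)]
10.825 [(14, 3.55, 0.076)]
10.875 [(14, 3.55, 0.076)]
10.925 [(7, 2.863, 0.0861), (14, 3.55, 0.076)]
10.975 [(7, 2.879, 0.0869), (14, 3.55, 0.076)]
11.025 [(14, 3.55, 0.076)]
11.075 [(14, 3.55, 0.076)]
11.125 [(11, 2.863, 0.0856), (14, 3.55, 0.076)]
11.175 [(14, 3.55, 0.076)]
11.225 [(14, 3.55, 0.076)]
11.275 [(8, 2.883, 0.0876), (14, 3.55, 0.076), (9, 5.023, 0.0773)]
11.325 [(12, 2.824, 0.0833), (14, 3.55, 0.076), (21, 5.096, 0.0756)]
11.375 [(9, 2.88, 0.0871), (14, 3.55, 0.076), (11, 5.268, 0.076)]
11.425 [(14, 3.55, 0.076), (10, 5.393, 0.0762)]
11.475 [(14, 3.55, 0.076), (13, 5.511, 0.0762)]
11.525 [(14, 3.55, 0.076), (13, 5.626, 0.0766)]
11.575 [(14, 3.55, 0.076), (14, 5.749, 0.0759)]
```

```bash
python3 - <<'E'
from h import *
for i in range(12):
    t,o,p=fast();print(t,[x for x in o if not 2.8<x[1]<3.6])
E
```

```text
11.625 [(13, 5.868, 0.0761)]
11.675 [(13, 5.984, 0.0768)]
11.725 [(13, 6.108, 0.0761)]
11.775 [(13, 6.215, 0.0767)]
11.825 [(13, 0.052, 0.0769)]
11.875 [(11, 0.159, 0.0771)]
11.925 [(8, 0.284, 0.0778)]
11.975 [(7, 0.392, 0.0776)]
12.025 [(8, 0.513, 0.0778)]
12.075 [(9, 0.622, 0.0778)]
12.125 [(7, 0.738, 0.0781)]
12.175 [(8, 0.841, 0.0783)]
```

Request:
{"fn": "carry_out", "kwargs": {
  "delta_pos": [
    [0, 0, 0.003]
  ],
  "delta_rot": [
    [0, 0, 0]
  ]
}}

```text
time: 12.35
eef_pos: [0.5347, 0.0046, 0.0477]
tool_rot: [0.432, 3.111, -0.0]
wrist_force: [-0.3, 0.2, -0.1]
width: -0.001
grip_force: 0.0
```

```bash
python3 - <<'E'
from h import *
for i in range(4):
    s=sense();t,o,p=fast();print(t,s["eef_pos"].round(4),s["wrist_force"].round(1),[x for x in o if not 2.8<x[1]<3.6])
E
```

```text
12.35 [0.5347 0.0046 0.0477] [-0.3  0.2 -0.1] [(10, 1.222, 0.0779)]
12.4 [0.5343 0.0046 0.0473] [-0.3  0.1 -0.7] [(11, 1.326, 0.0781)]
12.45 [0.5342 0.0046 0.0473] [ 0.   0.3 -0.3] [(9, 1.439, 0.0782)]
12.5 [0.5342 0.0046 0.0474] [-0.1 -0.7  0.5] [(10, 1.539, 0.0788)]
```

Request:
{"fn": "carry_out", "kwargs": {
  "delta_pos": [
    [0, 0, 0],
    [0, 0, 0],
    [0, 0, 0],
    [0, 0, 0],
    [0, 0, 0]
  ],
  "delta_rot": [
    [0, 0, 0],
    [0, 0, 0],
    [0, 0, 0],
    [0, 0, 0],
    [0, 0, 0]
  ]
}}

```text
time: 13.18
eef_pos: [0.5345, 0.0046, 0.0477]
tool_rot: [0.432, 3.112, -0.0]
wrist_force: [0.2, -1.3, 0.3]
width: 0.006
grip_force: 0.0
```

Request:
{"fn": "carry_out", "kwargs": {
  "delta_pos": [
    [0, 0, 0],
    [0, 0, 0],
    [0, 0, 0],
    [0, 0, 0],
    [0, 0, 0]
  ],
  "delta_rot": [
    [0, 0, 0],
    [0, 0, 0],
    [0, 0, 0],
    [0, 0, 0],
    [0, 0, 0]
  ]
}}

```text
time: 13.8
eef_pos: [0.5344, 0.0046, 0.0477]
tool_rot: [-0.432, -3.112, 0.0]
wrist_force: [0.7, 0.2, 0.2]
width: 0.003
grip_force: 0.0
```

Request:
{"fn": "carry_out", "kwargs": {
  "delta_pos": [
    [0, 0, 0],
    [0, 0, 0],
    [0, 0, 0],
    [0, 0, 0]
  ],
  "delta_rot": [
    [0, 0, 0],
    [0, 0, 0],
    [0, 0, 0],
    [0, 0, 0]
  ]
}}

```text
time: 14.3
eef_pos: [0.5345, 0.0046, 0.0477]
tool_rot: [0.432, 3.112, -0.0]
wrist_force: [-0.2, -0.0, 0.4]
width: 0.003
grip_force: 0.0
```

```bash
python3 - <<'E'
from h import *
for i in range(6):
    s=sense();t,o,p=fast();print(t,s["eef_pos"].round(4),[x for x in o if not 2.8<x[1]<3.6])
E
```

```text
14.3 [0.5345 0.0046 0.0477] []
14.35 [0.5345 0.0046 0.0477] [(8, 5.021, 0.0779)]
14.4 [0.5344 0.0046 0.0477] [(22, 5.066, 0.0758)]
14.45 [0.5344 0.0046 0.0477] [(10, 5.188, 0.0766)]
14.5 [0.5344 0.0046 0.0476] [(11, 5.268, 0.076)]
14.55 [0.5344 0.0046 0.0476] [(9, 5.355, 0.0761)]
```

```bash
python3 - <<'E'
from h import *
a=cv2.imread("pics/t0.png")
c=calibration("top");K=np.array(c["intrinsics"]);
def pr(r,th,z): 
    P=np.array([[C[0]+r*np.cos(th),C[1]+r*np.sin(th),z]]);return cv2.projectPoints(P,np.array(c["rvec"],float),np.array(c["tvec"],float),K,None)[0].ravel()
s=9;x0,y0=270,215
b=cv2.resize(a[y0:y0+45,x0:x0+60],None,fx=s,fy=s,interpolation=cv2.INTER_NEAREST)
for off,col in((0,(0,0,255)),(.07,(0,255,0))):
    for r in(.0985,.0785):
        q=(pr(r,PA+off,.0495)-[x0,y0]+.5)*s;cv2.circle(b,tuple(int(v) for v in q),3,col,-1)
cv2.imwrite("pics/pt.png",b)
R=cv2.Rodrigues(np.array(c["rvec"],float))[0];print(-R.T@np.array(c["tvec"],float))
E
```

```text
[ 0.28574496 -0.05083009  1.24005469]
```

View pics/pt.png

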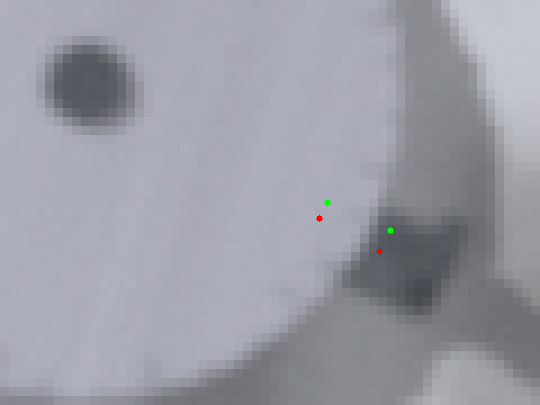

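The dark bracket is centred near (403, 257) in the crop, within about 1° of my pointer line (red). I'll brake on this pass.

Request:
{"fn": "carry_out", "kwargs": {
  "delta_pos": [
    [0, 0, 0],
    [0, 0, 0],
    [0, 0, 0]
  ],
  "delta_rot": [
    [0, 0, 0],
    [0, 0, 0],
    [0, 0, 0]
  ]
}}

```text
time: 14.98
eef_pos: [0.5345, 0.0046, 0.0477]
tool_rot: [0.432, 3.112, -0.0]
wrist_force: [0.1, 0.4, -0.7]
width: 0.006
grip_force: 0.0
```

```bash
python3 - <<'E'
from h import *
t,o,p=fast();print(t,sense()["time"],sense()["eef_pos"].round(4),[x for x in o if not 2.8<x[1]<3.6])
E
```

```text
14.975 15.025 [0.5344 0.0046 0.0477] [(14, 6.0, 0.0765)]
```

Request:
{"fn": "carry_out", "kwargs": {
  "delta_pos": [
    [0, 0, 0.0045],
    [0, 0, 0],
    [0, 0, 0],
    [0, 0, 0]
  ],
  "delta_rot": [
    [0, 0, 0],
    [0, 0, 0],
    [0, 0, 0],
    [0, 0, 0]
  ]
}}

```text
time: 15.52
eef_pos: [0.5361, 0.0044, 0.0443]
tool_rot: [0.432, 3.109, 0.0]
wrist_force: [0.9, -0.4, 11.0]
width: 0.007
grip_force: 5.3
```

```bash
python3 - <<'E'
from h import *
for i in range(2):
    t,o,p=fast();print(t,[x for x in o if not 2.8<x[1]<3.6])
E
```

```text
15.525 [(13, 6.2, 0.0768)]
15.575 [(13, 6.2, 0.0768)]
```

Request:
{"fn": "carry_out", "kwargs": {
  "delta_pos": [
    [0, 0, -0.04],
    [0, 0, -0.04]
  ],
  "delta_rot": [
    [0, 0, 0],
    [0, 0, 0]
  ]
}}

```text
time: 15.88
eef_pos: [0.5339, 0.0047, 0.1234]
tool_rot: [-0.432, -3.11, 0.0]
wrist_force: [-0.3, -0.0, 0.7]
width: 0.01
grip_force: 0.0
```

```bash
python3 - <<'E'
from h import *
for i in range(4):
    t,o,p=fast();print(t,[x for x in o if not 2.8<x[1]<3.6])
cv2.imwrite("pics/fin.png",cv2.resize(p[195:275,250:350],None,fx=6,fy=6,interpolation=cv2.INTER_CUBIC)[:,:,::-1])
E
```

```text
15.875 [(10, 6.215, 0.0773)]
15.925 [(10, 6.215, 0.0773)]
15.975 [(9, 6.233, 0.077)]
16.025 [(9, 6.233, 0.077)]
```

View pics/fin.png

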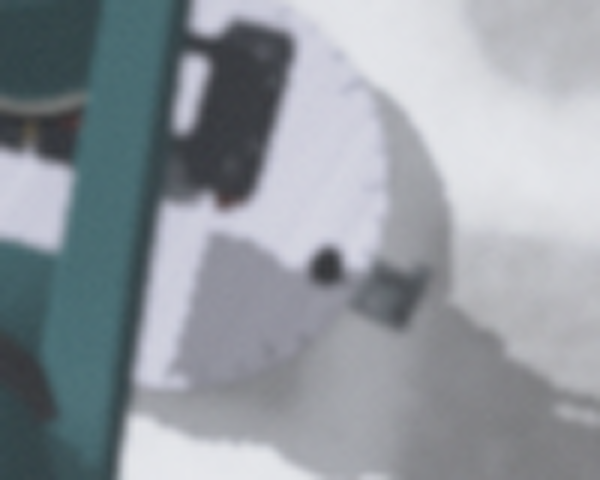

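The knob, near (325, 265), stands in front of the bracket at (395, 295). I'll check that it stays still.

Request:
{"fn": "carry_out", "kwargs": {
  "delta_pos": [
    [0, 0, -0.02],
    [0, 0, 0],
    [0, 0, 0],
    [0, 0, 0],
    [0, 0, 0]
  ],
  "delta_rot": [
    [0, 0, 0],
    [0, 0, 0],
    [0, 0, 0],
    [0, 0, 0],
    [0, 0, 0]
  ]
}}

```text
time: 16.7
eef_pos: [0.534, 0.0046, 0.1425]
tool_rot: [-0.432, -3.111, 0.0]
wrist_force: [-0.4, 0.4, 0.3]
width: 0.006
grip_force: 0.0
```

```bash
python3 - <<'E'
from h import *
for i in range(3):
    t,o,p=fast();print(t,[x for x in o if not 2.8<x[1]<3.6])
E
```

```text
16.7 [(19, 1.562, 0.0665), (8, 6.245, 0.0773)]
16.75 [(18, 1.6, 0.0667), (10, 6.252, 0.0768)]
16.8 [(18, 1.617, 0.0666), (9, 6.245, 0.0768)]
```

Request:
{"fn": "carry_out", "kwargs": {
  "delta_pos": [
    [0, 0, 0],
    [0, 0, 0],
    [0, 0, 0],
    [0, 0, 0],
    [0, 0, 0]
  ],
  "delta_rot": [
    [0, 0, 0],
    [0, 0, 0],
    [0, 0, 0],
    [0, 0, 0],
    [0, 0, 0]
  ]
}}

```text
time: 17.48
eef_pos: [0.5345, 0.0046, 0.1432]
tool_rot: [-0.432, -3.112, 0.0]
wrist_force: [-0.3, -0.3, 0.4]
width: 0.005
grip_force: 0.0
```

```bash
python3 - <<'E'
from h import *
for i in range(3):
    t,o,p=fast();print(t,[x for x in o if not 2.8<x[1]<3.6])
E
```

```text
17.475 [(7, 2.029, 0.0662), (22, 1.59, 0.0668), (9, 6.245, 0.0768)]
17.525 [(22, 1.582, 0.0666), (9, 6.252, 0.0772)]
17.575 [(20, 1.594, 0.0665), (9, 6.245, 0.0768)]
```

The disc is at rest about 0.035 rad (3 mm) from the pointer line, and the finger is clear.

```bash
python3 -c "
from workcell import *
print(sign_off())"
```

```text
the job is handed in; nothing more can be done
None
```

The disc was flicked counter-clockwise, ran freely past the pointer, and was braked on its face in one go: it is parked at rest about 3 mm from the pointer line by my camera measurement. The finger is clear and the job is handed in; the judge's verdict was not reported.

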